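Damp test of an oak offcut on two faces

ROBOT

A 7-joint arm with a two-finger parallel gripper is mounted at the origin on the work surface; the furniture and walls round the work are solid. World frame = base frame: x ahead of the robot, y to its left, z up, the work surface at z = 0. Lengths are in m, angles in rad, forces in N, time in s.
With the tool pointing down it reaches from about 0.35 to 0.9 m from the base axis. Payload 19.9 kg.
Tool frame: the origin (TCP) lies at the very end of the fingers, on their centre line; the grasp point (between the pads) lies 19 mm behind it; z points along the fingers, y is the line along which they close (so a half turn about z gives the same grasp; the last joint's range is limited). The gripper opens to 85 mm and grips with 20 to 120 N. Pads are 22 mm wide; open, the fingers measure 114 mm over their backs; the gripper's body (76 mm by 85 mm) begins 54 mm behind the grasp point. The pads swing forward as they close: fully open they stand 13 mm farther back than shut.
Start: joints at [1.294, 0.417, -0.01, 1.614, 0.005, 1.111, -0.053], TCP at [0.145, -0.608, 0.231] pointing down, gripper open.
Joint ranges: [-2.81, 2.81], [-0.39, 2.02], [-1.27, 1.25], [0.06, 2.57], [-1.19, 4.33], [0.19, 2], [-2.82, 2.82]. Speed limits (rad/s): [1.89, 1.89, 2.39, 2.39, 3.01, 3.01, 3.01].

INTERFACE

Orientations are given as a unit quaternion [x, y, z, w].
In Python, from station import robot gives the robot as it stands. Calls block until the motion is done:
- robot.move_pose(position, orientation): joint-space move of the TCP to a pose.
- robot.servo_line(position, frame=None, vel=0.15, force_limit=None): straight line of the TCP; frame=None keeps the orientation; vel is the mean speed in m/s. With force_limit (N) it stops when the force on the tool has changed by that much, and returns True; else False.
- robot.move_joints(angles): joint-space move.
- robot.let_go() and robot.gripper_close(strength=None): open the fingers fully, or close them until they stop; strength is the grip in N (None keeps the last).
- robot.sleep(seconds).
- robot.solve_ik(position, orientation): joint angles nearest the present ones, or None.
- robot.capture(name): name is "side" or "top"; returns a dict with "frame" (420x560x3 uint8, red, green, blue), "camera_matrix" (3x3 intrinsics, pixels), "origin" and "rotation" of the camera in the world. Camera axes: x right, y down, z forward; pixel columns grow to the right and rows downward; lengths in m; the calibration is good to about 2 mm. A picture is of the moment at which its call begins. There is no depth.
A pose or a line that the arm cannot do raises robot.Unreachable and nothing moves.
- robot.close_job(): hands the job in; it is judged then, once.
Readings, each from a call of its own:
- robot.read_time_s(): time.
- robot.read_joint_positions(): joint angles.
- robot.read_joint_vel(): joint speeds.
- robot.read_tau(): joint torques, N m.
- robot.read_tcp_pos(): TCP position.
- robot.read_ee_rot(): TCP orientation.
- robot.read_ft_force(): force on the tool from outside, world axes, zero at the start.
- robot.read_moment(): the same for the moment, N m.
- robot.read_opening(): finger opening in m.
- robot.read_finger_force(): force on a finger pad.
Only numpy, scipy, OpenCV 4.12 (cv2) and the standard library are available. Lean on these libraries where they do the work, as an engineer would, in place of code of your own. Each camera call takes 0.05 s, during which the arm holds its last target. There are 200 camera calls.

TASK

Test the oak block for damp. First zero the tester with its bed empty by pressing the round key fully down; then lay the block flat on the bed with a long side flush against the bent bracket, covering both brass studs, and press the long bar key; then turn the block so that one of its ends sits flush over both studs, press the square key, and leave it there. Press each key only while the block is where that key needs it, never press the plus-shaped key, which erases the readings, set the block down rather than dropping it, and leave the other things on the bench where they are.

Things in the scene. Friction and masses are not known exactly. Their poses are not given: they have to be found in the camera images.
- oak_block: loose oak offcut, 62 x 110 x 35 mm (x, y, z), about 0.14 kg; origin at the centre of its underside, y along its length (its 62 x 35 mm ends are the end grain)
- tester: damp tester, fixed: flat grey-painted bed 130 x 120 mm (x, y), 6 mm thick, with a low bent steel bracket 90 mm wide (along y) near its far edge, rising 13 mm above the bed, 5 mm thick, so the block stands 22 mm higher than the bracket; origin at the centre of its underside. Two flush brass studs (8 mm wide) in the bracket's face, 15 mm either side of its middle
- bracket_face (a point): middle of the bracket's contact face at bed height (6 mm above the worktop), midway between the studs; x points into the bracket, y along it, z up. The block comes from the -x side
- control_box: grey fixed control box 136 x 136 x 20 mm; origin at the centre of its underside. On it stand four black 56 mm key modules in a 2 x 2 grid, 60 mm apart, with white key caps of different shapes; which module stands where varies
- bar_key (a joint): travel of the bar key in m: 0 = up, 0.006 = fully down; springs back by itself; needs about 4 N. Counts as pressed beyond 0.004
- bar_top (a point): centre of the top face of the long bar key (18 x 48 mm), 46 mm above the worktop when up; axes as the control box
- square_key (a joint): travel of the square key in m: 0 = up, 0.006 = fully down; springs back by itself; needs about 4 N. Counts as pressed beyond 0.004
- square_top (a point): centre of the top face of the square key (30 x 30 mm), 46 mm above the worktop when up; axes as the control box
- round_key (a joint): travel of the round key in m: 0 = up, 0.006 = fully down; springs back by itself; needs about 4 N. Counts as pressed beyond 0.004
- round_top (a point): centre of the top face of the round key (34 mm across), 46 mm above the worktop when up; axes as the control box
- plus_key (a joint): travel of the plus key in m: 0 = up, 0.006 = fully down; springs back by itself; needs about 4 N. Counts as pressed beyond 0.004
- plus_top (a point): centre of the top face of the plus-shaped key (42 mm across), which erases the readings, 46 mm above the worktop when up; axes as the control box
- rest_board: fixed wooden board 100 x 130 x 24 mm (x, y, z), wider and lower than the oak block; bystander; origin at the centre of its underside
- tape_measure: yellow tape measure, 39 x 78 x 68 mm; bystander; origin at the centre of its underside
- tin_round: round white tin with a dark lid, 66 mm across, 60 mm high; bystander; origin at the centre of its underside
- brush: flat paint brush lying down, 38 x 202 x 13 mm; bystander; origin at the centre of its underside
- pliers: red-handled pliers lying flat, 67 x 175 x 13 mm; bystander; origin at the centre of the underside

How it is judged:
On the way, in this order (a step that is already met when the one before it is completed fails the run):
1. the round key is pressed down with the block off the tester (horizontal distance between oak_block and tester above 0.1 m and value of joint round_key above 0.004 m), for 0.05 s.
2. the block lies with a long side flush against the bracket, over both studs (x of oak_block in the frame of bracket_face between -0.035 and -0.027 m and y of oak_block in the frame of bracket_face between -0.034 and 0.034 m and z of oak_block in the frame of bracket_face between -0.004 and 0.004 m and angle between the y axis of oak_block and the y axis of bracket_face, either way round below 0.07 rad and angle between oak_block's own z axis and vertical below 0.08 rad and linear speed of oak_block below 0.02 m/s), for 0.2 s.
3. the bar key is pressed down with the block so (x of oak_block in the frame of bracket_face between -0.035 and -0.027 m and y of oak_block in the frame of bracket_face between -0.034 and 0.034 m and z of oak_block in the frame of bracket_face between -0.004 and 0.004 m and angle between the y axis of oak_block and the y axis of bracket_face, either way round below 0.07 rad and angle between oak_block's own z axis and vertical below 0.08 rad and value of joint bar_key above 0.004 m), for 0.05 s.
4. the block lies with an end flush against the bracket, over both studs (x of oak_block in the frame of bracket_face between -0.059 and -0.051 m and y of oak_block in the frame of bracket_face between -0.013 and 0.013 m and z of oak_block in the frame of bracket_face between -0.004 and 0.004 m and angle between the x axis of oak_block and the y axis of bracket_face, either way round below 0.07 rad and angle between oak_block's own z axis and vertical below 0.08 rad and linear speed of oak_block below 0.02 m/s), for 0.2 s.
5. the square key is pressed down with the block so (x of oak_block in the frame of bracket_face between -0.059 and -0.051 m and y of oak_block in the frame of bracket_face between -0.013 and 0.013 m and z of oak_block in the frame of bracket_face between -0.004 and 0.004 m and angle between the x axis of oak_block and the y axis of bracket_face, either way round below 0.07 rad and angle between oak_block's own z axis and vertical below 0.08 rad and value of joint square_key above 0.004 m), for 0.05 s.
At the end, for the whole second after the job is handed in: The oak block lies flat and still on the tester's bed, one end flush against the bracket (within 4 mm, and within 0.07 rad of square) and over both studs (its middle within 13 mm of the bracket's middle); all four keys are up. For the long side, the middles are within 34 mm (all of step 4 and value of joint each of bar_key, square_key, round_key, plus_key below 0.002 m); the robot touches nothing.
It fails at once if the bar key is pressed while the block is not long-side against the bracket (value of joint bar_key above 0.003 m and not (x of oak_block in the frame of bracket_face between -0.035 and -0.027 m and y of oak_block in the frame of bracket_face between -0.034 and 0.034 m and z of oak_block in the frame of bracket_face between -0.004 and 0.004 m and angle between the y axis of oak_block and the y axis of bracket_face, either way round below 0.07 rad and angle between oak_block's own z axis and vertical below 0.08 rad)).
It fails at once if the square key is pressed while the block is not end-on against the bracket (value of joint square_key above 0.003 m and not (x of oak_block in the frame of bracket_face between -0.059 and -0.051 m and y of oak_block in the frame of bracket_face between -0.013 and 0.013 m and z of oak_block in the frame of bracket_face between -0.004 and 0.004 m and angle between the x axis of oak_block and the y axis of bracket_face, either way round below 0.07 rad and angle between oak_block's own z axis and vertical below 0.08 rad)).
It fails at once if the round key is pressed while the block is on the tester (centres within 100 mm), or the plus-shaped key at all ((value of joint round_key above 0.003 m and not (horizontal distance between oak_block and tester above 0.1 m)) or value of joint plus_key above 0.003 m).
It fails at once if the block is dropped: let go with its underside more than 45 mm above the worktop (height (world z) of oak_block above 0.045 m and contact force between the fingers and oak_block below 0.01 N).
It fails at once if a bystander (tape measure, round tin, pliers, brush) is pushed more than 20 mm from its place (distance of any of tape_measure, tin_round, pliers, brush from where it was at the start of the episode above 0.02 m).
It also fails if it takes over 72 s, if anything falls off the work surface, if the arm or the gripper's body presses on something with over 40 N, if the wrist force passes 120 N, or if a joint passes its speed limit or range.

## Working session

There is one attempt and no reset: what is moved stays moved. The work goes in short steps, each a Python script; the robot and the scene stay as the last script left them, time stands still between calls to the robot, and variables do not carry over. Pictures are saved under pics/ and viewed, at most 10 in all, crops included, and the job is handed in when it is done.

```bash
mkdir -p pics
python3 - <<'E'
from station import robot
import cv2,numpy as np,pickle
for n in("top","side"):
    c=robot.capture(n); pickle.dump(c,open(f"{n}0.pkl","wb"))
    cv2.imwrite(f"pics/{n}0.png",cv2.resize(c["frame"][:,:,::-1],(800,600),interpolation=cv2.INTER_CUBIC))
    print(n,c["camera_matrix"],c["origin"],c["rotation"])
print(robot.read_ee_rot(),robot.read_time_s(),robot.read_opening())
E
```

```text
top [[393.85554615   0.         279.58168155]
 [  0.         393.85554615 209.43910658]
 [  0.           0.           1.        ]] [ 0.4868433  -0.00316321  0.90202072] [ 0.71682021 -0.69689336  0.01332749 -0.01818812]
side [[539.87323084   0.         276.46606269]
 [  0.         539.87323084 207.93399986]
 [  0.           0.           1.        ]] [0.05157084 0.88248212 0.95271033] [-0.23013241  0.88463029 -0.39432743  0.09473227]
[ 9.93114537e-01  1.17146043e-01 -9.88566879e-05 -5.58582752e-04] 0.1 0.0851249740605022
```

View pics/top0.png

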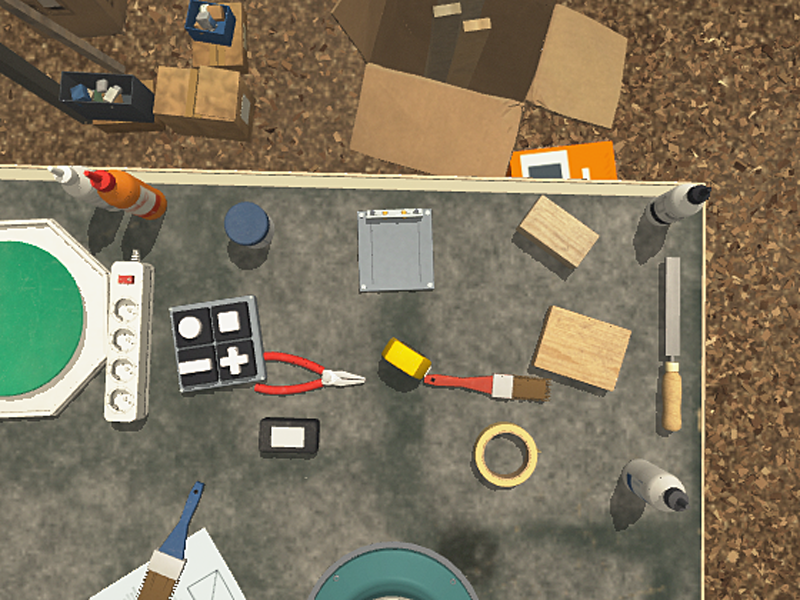

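View pics/side0.png

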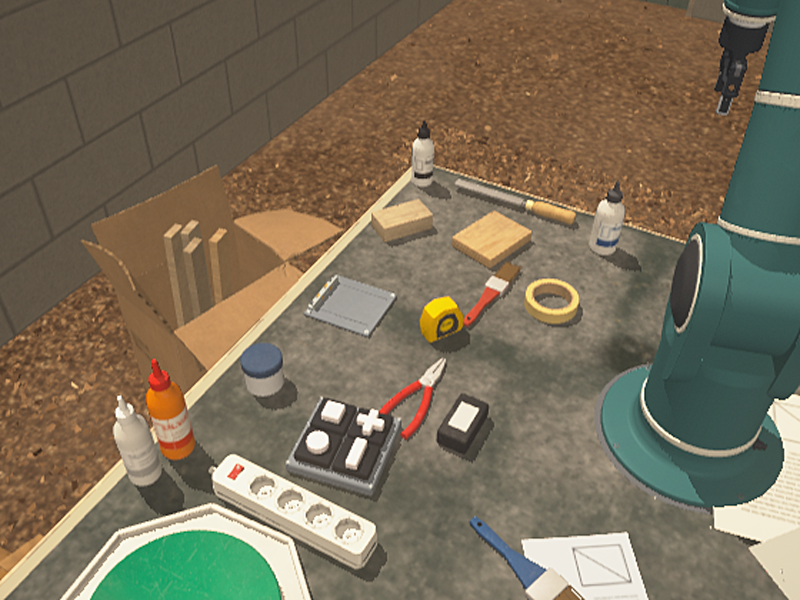

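The top view shows the oak block at (556,232), the rest board at (582,348), the tester at (396,250) with its bracket on the far side (up), and the box at (216,342). On the box, round is top-left, square top-right, bar bottom-left and plus bottom-right. I'll enlarge these areas for exact positions.

```bash
cat > h.py <<'E'
import numpy as np,cv2,pickle
from scipy.spatial.transform import Rotation as R
def ray(c,u,v,z):
    K=np.array(c["camera_matrix"]);r=np.array(c["rotation"]);M=R.from_quat(r).as_matrix() if r.size==4 else r
    d=M@np.linalg.solve(K,[u,v,1]);o=np.array(c["origin"]);return o+d*(z-o[2])/d[2]
def proj(c,p):
    K=np.array(c["camera_matrix"]);M=R.from_quat(c["rotation"]).as_matrix();q=K@(M.T@(np.array(p)-c["origin"]));return q[:2]/q[2]
def crops(c,boxes,name,s=4): # boxes (u0,v0), 80x75 each
    t=[cv2.resize(c_["frame"][v:v+75,u:u+80,::-1],None,fx=s,fy=s,interpolation=cv2.INTER_CUBIC) for c_,u,v in boxes]
    for i in t:
        for k in range(0,320,40): cv2.line(i,(k,0),(k,4),(0,255,255),1);cv2.line(i,(0,k),(4,k),(0,255,255),1)
    cv2.imwrite(name,np.vstack([np.hstack(t[:2]),np.hstack(t[2:])]))
E
python3 - <<'E'
from h import *
t=pickle.load(open("top0.pkl","rb"));s=pickle.load(open("side0.pkl","rb"))
crops(t,[(t,238,138),(t,352,127),(t,112,202),(s,210,185)],"pics/c0.png")
E
```

```text
(no output)
```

View pics/c0.png

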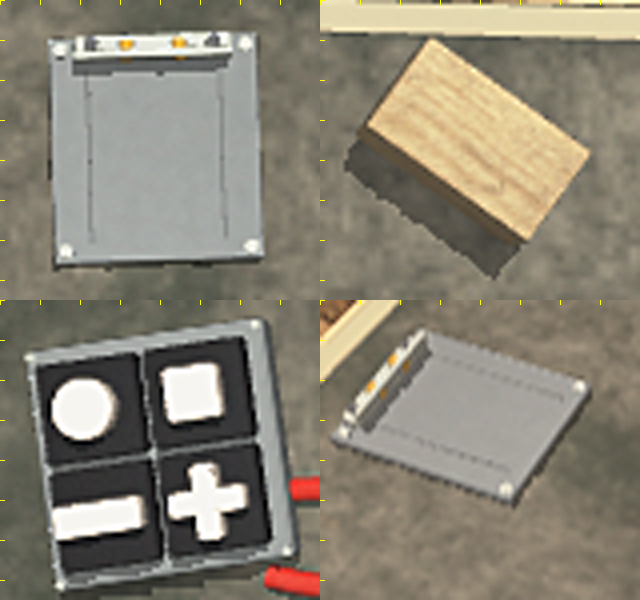

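Crop readings (4x):
- **Tester bed corners:** (50,35), (257,33), (264,257), (57,263).
- **Bracket:** front top edge at row ~58, foot at ~72.
- **Block top corners:** (111,37), (270,153), (206,243), (43,126).
- **Keys, crop-local:** round (83,108), square (192,93), bar (98,217), plus (207,202).

Run:
```python
from h import *
t=pickle.load(open("top0.pkl","rb"));s=pickle.load(open("side0.pkl","rb"))
def pt(c,o,p,z): return ray(c,o[0]+p[0]/4-.375,o[1]+p[1]/4-.375,z)[:2]
def quad(name,c,o,ps,z):
    q=np.array([pt(c,o,p,z) for p in ps]);print(name,q.mean(0).round(4),"sides",np.linalg.norm(np.roll(q,-1,0)-q,axis=1).round(4),"dirs",[np.degrees(np.arctan2(*(q[(i+1)%4]-q[i])[::-1])).round(1) for i in range(4)])
quad("bed",t,(238,138),[(50,35),(257,33),(264,257),(57,263)],.006)
quad("block",t,(352,127),[(111,37),(270,153),(206,243),(43,126)],.035)
quad("box",t,(112,202),[(27,55),(260,20),(296,252),(60,287)],.02)
for n,p in dict(round=(83,108),square=(192,93),bar=(98,217),plus=(207,202)).items(): print(n,pt(t,(112,202),p,.046).round(4))
for n,p,z in [("backtopL",(75,38),.019),("backtopR",(230,34),.019),("topL",(75,59),.019),("topR",(230,54),.019),("botL",(78,74),.006),("botR",(226,68),.006)]: print(n,pt(t,(238,138),p,z).round(4))
o=(210,185)
for n,p,z in [("side topfar",(107,31),.019),("side topnear",(32,118),.019),("side botfar",(108,50),.006),("side botnear",(40,135),.006),("bedBR",(271,84),.006),("bedBL",(194,200),.006),("bedTL",(12,138),.006)]: print(n,pt(s,o,p,z).round(4))
for n,u,v,z in[("tin",246,222,.06),("tape",406,358,.068),("pl",365,380,.01),("block2",0,0,0)]: print(n,ray(t,u*.7,v*.7,z).round(3))
```

```text
bed [0.607  0.0121] sides [0.1187 0.1287 0.118  0.1311] dirs [np.float64(-87.9), np.float64(-176.7), np.float64(93.3), np.float64(3.6)]
block [ 0.6384 -0.2399] sides [0.1085 0.0615 0.1103 0.0626] dirs [np.float64(-125.1), np.float64(145.8), np.float64(55.5), np.float64(-35.9)]
box [0.4498 0.2875] sides [0.1323 0.1314 0.1331 0.1311] dirs [np.float64(-79.8), np.float64(-168.9), np.float64(100.0), np.float64(10.8)]
round [0.4742 0.3223]
square [0.484  0.2632]
bar [0.4154 0.3115]
plus [0.4252 0.2526]
backtopL [0.6657 0.0599]
backtopR [ 0.6703 -0.0276]
topL [0.6537 0.0595]
topR [ 0.6589 -0.0279]
botL [0.6475 0.0585]
botR [ 0.6533 -0.0262]
side topfar [ 0.6596 -0.0288]
side topnear [0.6558 0.067 ]
side botfar [ 0.6571 -0.0252]
side botnear [0.651  0.0664]
bedBR [ 0.5463 -0.0493]
bedBL [0.5361 0.0685]
bedTL [0.665  0.0776]
tin [0.634 0.238 0.06 ]
tape [ 0.437 -0.009  0.068]
pl [0.397 0.054 0.01 ]
block2 [1.003 0.677 0.   ]
```

```bash
cat >> h.py <<'E'
from station import robot
def quat(deg):
    c,s=np.cos(np.radians(deg)),np.sin(np.radians(deg));return R.from_matrix(np.array([[-s,c,0],[c,s,0],[0,0,-1]]).T).as_quat()
def press(xy,deg=100.5):
    robot.gripper_close(40); robot.move_pose([*xy,.10],quat(deg))
    robot.servo_line([*xy,.052],vel=.12)
    f0=robot.read_ft_force()
    hit=robot.servo_line([*xy,.0395],vel=.03,force_limit=14)
    robot.sleep(.15); print("press",hit,robot.read_tcp_pos().round(4) if hasattr(robot.read_tcp_pos(),'round') else robot.read_tcp_pos(),np.subtract(robot.read_ft_force(),f0).round(1))
    c=robot.capture("side")
    robot.servo_line([*xy,.11],vel=.15); return c
E
python3 - <<'E'
from h import *
c=press((.4742,.3223)); pickle.dump(c,open("p1.pkl","wb"))
cv2.imwrite("pics/p1.png",cv2.resize(c["frame"][240:360,180:300,::-1],None,fx=5,fy=5,interpolation=cv2.INTER_CUBIC))
print(robot.read_time_s(),robot.read_joint_positions())
E
```

```text
press True [0.4747 0.3226 0.0399] [-3.2 -3.9 14.2]
6.175 [-0.07985959  0.58718085 -0.74905392  1.8278167   0.49330582  0.92236702
  0.70110292]
```

View pics/p1.png

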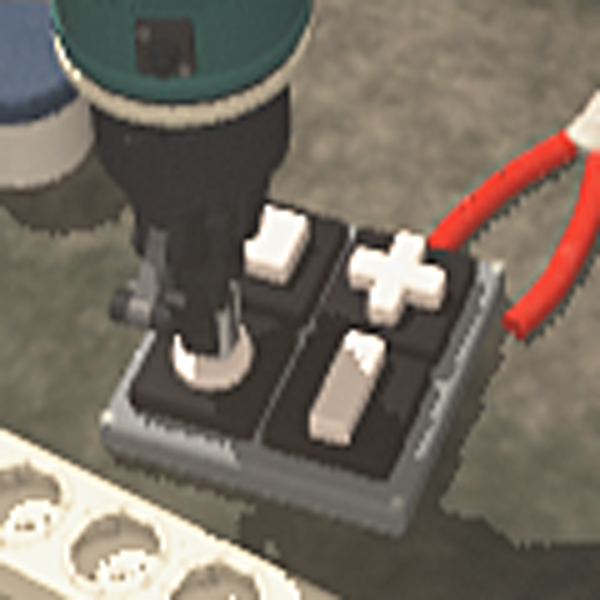

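The round key is fully down under the fingers at (210,355), with the force and height to match. Next I'll pick up the block.

Run:
```python
from h import *
p=(.6384,-.2399); robot.let_go()
robot.move_pose([*p,.11],quat(-35.2)); robot.servo_line([*p,.016],vel=.12)
print(robot.read_tcp_pos(),robot.read_ft_force())
robot.gripper_close(50); print(robot.read_opening(),robot.read_finger_force())
robot.servo_line([*p,.06],vel=.1); robot.sleep(.1)
print(robot.read_opening(),robot.read_finger_force(),robot.read_time_s())
c=robot.capture("side")
cv2.imwrite("pics/g1.png",cv2.resize(c["frame"][60:220,210:410,::-1],None,fx=4,fy=3.75,interpolation=cv2.INTER_CUBIC))
```

```text
[ 0.63888977 -0.24002141  0.01676937] [ 1.00147984 -0.1328295   0.57261105]
0.060709926785898906 54.24897372722626
0.06013410268256857 54.48878288269043 11.0333
```

View pics/g1.png

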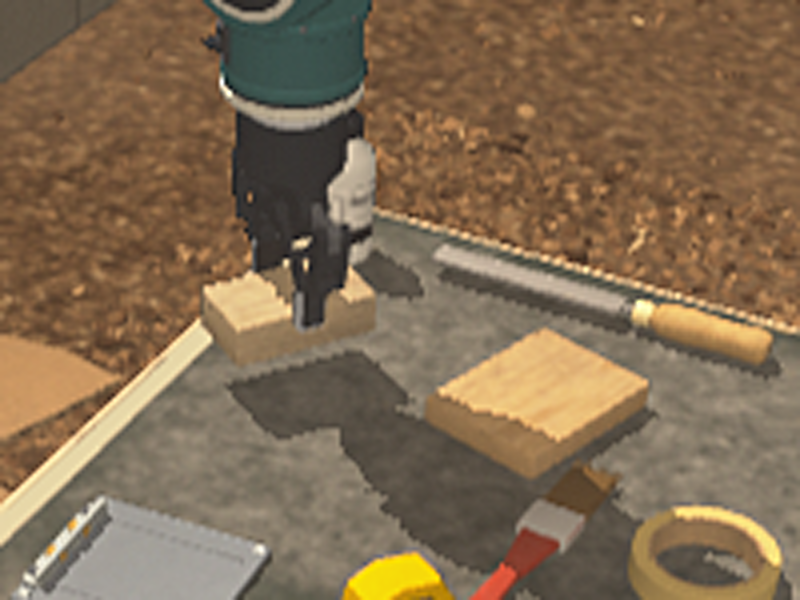

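The block is held level, and the fingertips overlap roughly its upper half. I'll place it long-side by sliding it into the bracket.

```bash
cat >> h.py <<'E'
YAW=3.2; A=np.array([np.cos(np.radians(YAW)),np.sin(np.radians(YAW))])
def place(F,half,deg,dz):
    s=np.array(F)-A*(half+.018)
    robot.move_pose([*s,.09],quat(deg)); robot.servo_line([*s,.006+dz+.0015],vel=.1); robot.sleep(.1)
    e=s+A*.032
    hit=robot.servo_line([*e,.006+dz+.0015],vel=.03,force_limit=6); p=np.array(robot.read_tcp_pos())
    print("slide",hit,p.round(4),"along",((p[:2]-F)@A).round(4),np.round(robot.read_ft_force(),1))
    if not hit or abs((p[:2]-F)@A+half)>.007: print("CHECK"); return
    h2=robot.servo_line([*p[:2],.006+dz-.003],vel=.03,force_limit=4)
    print("down",h2,np.round(robot.read_tcp_pos(),4),np.round(robot.read_ft_force(),1))
E
python3 - <<'E'
from h import *
place((.655,.0155),.031,3.2,.0168)
c=robot.capture("side");t=robot.capture("top")
crops(t,[(t,238,138),(c,200,160),(c,210,200),(t,250,120)],"pics/l1.png");print(robot.read_time_s())
E
```

```text
slide True [0.6248 0.0139 0.0236] along -0.0302 [ 0.  -1.2 -2.8]
down True [0.6252 0.0139 0.0217] [-5.3 -0.9 14.3]
14.0
```

View pics/l1.png

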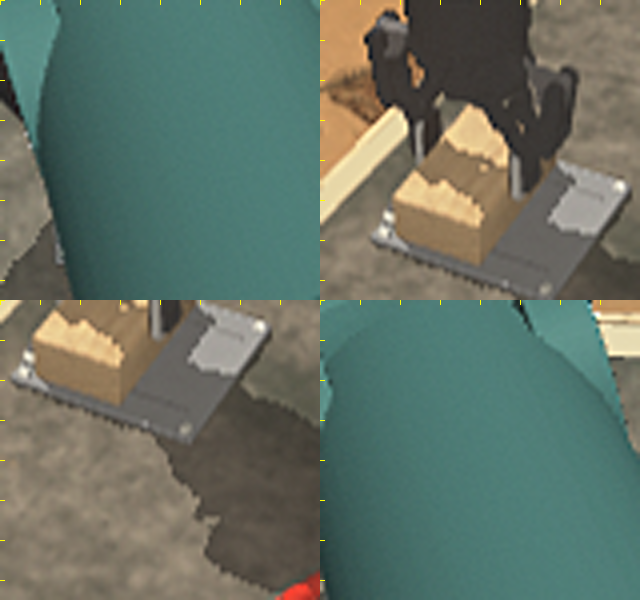

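The block appears on the bed against the bracket and is held by the fingers. I'll release it, retreat and measure before pressing.

Run:
```python
from h import *
robot.let_go(); p=robot.read_tcp_pos(); robot.servo_line([p[0],p[1],.11],vel=.15)
robot.gripper_close(40); robot.move_pose([.4154,.3115,.10],quat(100.5))
t=robot.capture("top");c=robot.capture("side");pickle.dump((t,c),open("l2.pkl","wb"))
crops(t,[(t,238,138),(c,205,175),(t,112,202),(c,190,250)],"pics/l2.png");print(robot.read_time_s())
```

```text
17.35
```

View pics/l2.png

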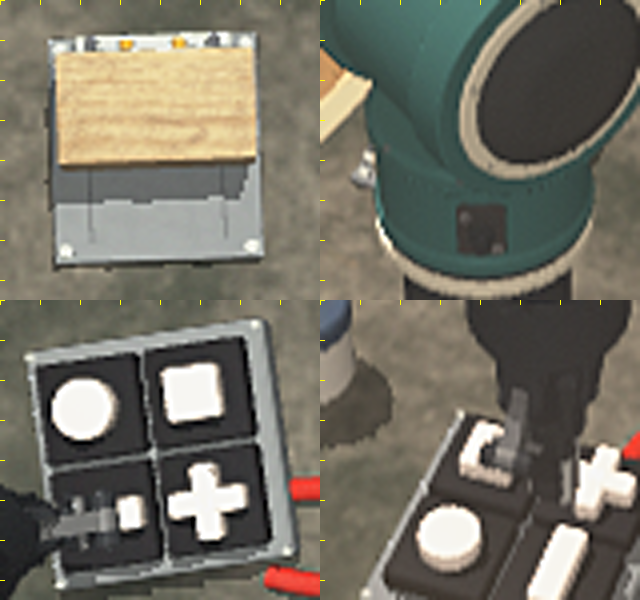

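The block lies against the bracket, top corners at (56,52), (255,46), (256,158), (60,165), and the fingers hang over the bar key. I'll compute the gap before pressing.

Run:
```python
from h import *
t,_=pickle.load(open("l2.pkl","rb"))
q=np.array([ray(t,238+u/4-.375,138+v/4-.375,.041)[:2] for u,v in[(56,52),(255,46),(256,158),(60,165)]])
print(q.mean(0).round(4),((q.mean(0)-(.655,.0155))@A).round(4),[np.degrees(np.arctan2(*(q[(i+1)%4]-q[i])[::-1])).round(1) for i in range(4)],np.linalg.norm(np.roll(q,-1,0)-q,axis=1).round(4))
```

```text
[0.6252 0.0122] -0.0299 [np.float64(-86.7), np.float64(-178.0), np.float64(93.6), np.float64(3.8)] [0.1097 0.062  0.1077 0.0626]
```

```bash
cat >> h.py <<'E'
def push(c,half,L,deg=93.2,fl=6):
    s=np.array(c)-A*(half+.028)
    robot.move_pose([*s,.09],quat(deg)); robot.servo_line([*s,.018],vel=.12); robot.sleep(.1)
    e=s+A*L; hit=robot.servo_line([*e,.018],vel=.03,force_limit=fl); p=np.array(robot.read_tcp_pos())
    print("push",hit,p.round(4),"tip-to-centre",((p[:2]-c)@A).round(4),np.round(robot.read_ft_force(),1))
    robot.servo_line([*(p[:2]-A*.02),.02],vel=.15); robot.servo_line([*(p[:2]-A*.02),.10],vel=.15)
E
python3 - <<'E'
from h import *
robot.gripper_close(40)
push((.6252,.0142),.031,.035)
robot.move_pose([.4154,.3115,.10],quat(100.5))
t=robot.capture("top");pickle.dump(t,open("l3.pkl","wb"))
crops(t,[(t,238,138)]*4,"pics/l3.png");print(robot.read_time_s())
E
```

```text
push True [0.5831 0.0119 0.0175] tip-to-centre -0.0422 [-0.3 -0.6 -0.4]
22.65
```

View pics/l3.png

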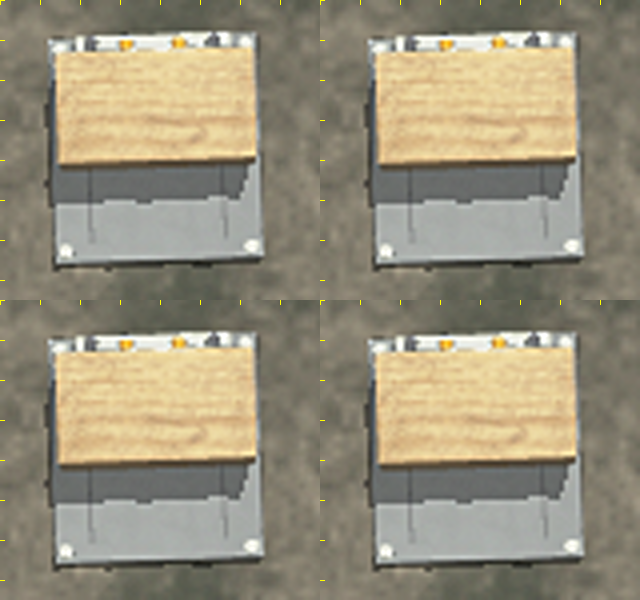

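The block hasn't moved, still at (56,52)–(256,158). I'll push harder once to confirm it is seated, and press the bar key only if it stays put.

Run:
```python
from h import *
robot.gripper_close(40)
push((.6252,.0142),.031,.035,fl=15)
p=np.array(robot.read_tcp_pos()); d=(p[:2]+A*.02-(.6252,.0142))@A; print(d)
if abs(d+.0422)<.003:
    press((.4154,.3115))
print(robot.read_time_s())
```

```text
push True [0.5831 0.0119 0.0174] tip-to-centre -0.0422 [ 0.6  0.6 -0.1]
-0.042421089830108456
press True [0.416  0.3118 0.0398] [-1.4 -3.2 14.8]
29.9583
```

The block held against 15 N and the bar press bottomed out. Now I'll regrasp it, turn it 90° and place it end-on.

Run:
```python
from h import *
p=(.6252,.0125); robot.let_go()
robot.move_pose([*p,.11],quat(3.2)); robot.servo_line([*p,.022],vel=.12)
robot.gripper_close(50); print(robot.read_opening(),robot.read_finger_force())
robot.servo_line([*p,.09],vel=.12); print(robot.read_opening(),robot.read_finger_force())
q=np.array(robot.read_joint_positions()); s=np.array((.656,.0152))-A*.073
c={}
for d in(93.2,-86.8):
    j=robot.solve_ik([*s,.09],quat(d)); 
    if j is not None: c[d]=np.abs(np.array(j)-q).max()
print(c,q.round(2)); d=min(c,key=c.get)
place((.656,.0152),.055,d,.016); print(robot.read_time_s())
```

```text
0.06068906327462399 53.62491309642792
0.06057111521007783 54.57838833332062
{93.2: np.float64(1.3538900232242221), -86.8: np.float64(1.368836300487564)} [ 0.27  0.62 -0.47  1.71  0.35  0.89 -0.28]
slide True [0.602  0.0122 0.0229] along -0.0541 [-0.5  0.3 -1.4]
down True [0.6035 0.0124 0.0211] [-1.5 -0.1  7.6]
37.175
```

Contact came at the expected distance. I'll release, seat it with a firm push, then look.

Run:
```python
from h import *
robot.let_go(); p=robot.read_tcp_pos(); robot.servo_line([p[0],p[1],.10],vel=.15)
robot.gripper_close(40)
c=np.array((.656,.0152))-A*.055
push(c,.055,.037,fl=10)
robot.move_pose([.484,.2632,.10],quat(100.5))
t=robot.capture("top");pickle.dump(t,open("e1.pkl","wb"))
crops(t,[(t,238,138),(t,112,202)]*2,"pics/e1.png");print(robot.read_time_s())
```

```text
push True [0.5352 0.0083 0.0175] tip-to-centre -0.066 [-0.   0.3 -1.2]
43.0083
```

View pics/e1.png

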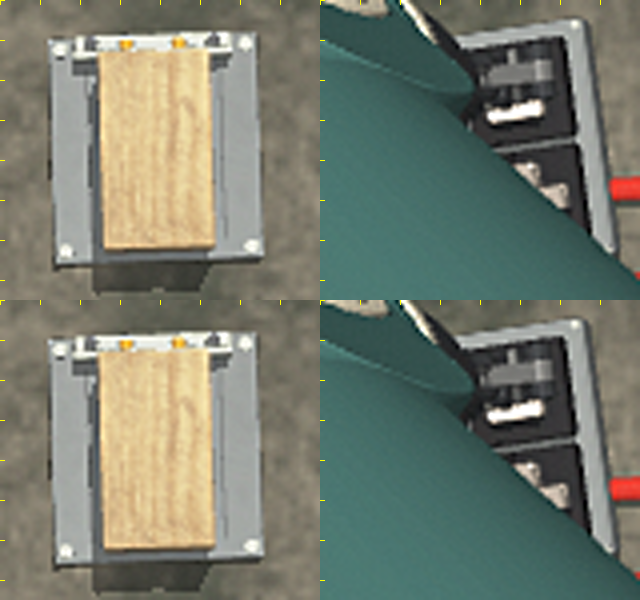

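The block stands end-on with corners at (98,52), (210,48), (215,246), (104,249), both studs behind it. I'll check those numbers and press the square key if they fit.

Run:
```python
from h import *
t=pickle.load(open("e1.pkl","rb"))
q=np.array([ray(t,238+u/4-.375,138+v/4-.375,.041)[:2] for u,v in[(98,52),(210,48),(215,246),(104,249)]])
m=q.mean(0);r=m-(.656,.0152);x=r@A;y=r@np.array([-A[1],A[0]])
print(m.round(4),x.round(4),y.round(4),[np.degrees(np.arctan2(*(q[(i+1)%4]-q[i])[::-1])).round(1) for i in range(4)])
if abs(x+.055)<.0025 and abs(y)<.008: press((.484,.2632)); 
print(robot.read_time_s())
```

```text
[0.6013 0.0116] -0.0549 -0.0006 [np.float64(-86.4), np.float64(-177.0), np.float64(93.1), np.float64(3.5)]
press True [0.4845 0.2634 0.0398] [-2.4 -2.  14.7]
45.3167
```

```bash
python3 -c "
from station import robot
print(robot.read_tcp_pos()); print(robot.close_job())"
```

```text
[0.48387128 0.26270373 0.10927967]
the job is handed in; nothing more can be done
None
```

The job is handed in at about 45 s: round, bar and square were each pressed fully down with the block where that key needs it, and the oak block is left end-on against the bracket over both studs; the judge returned no verdict.

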